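Latch both specimen slides of the comparison viewer

TASK

Bring both mounted specimens under the lenses of the comparison viewer, in either order. With the fingertips alone, gripping nothing, push each sprung slide in by the red face of its thumb plate until its stop pin has passed the small brass catch, then let go so that it comes back and stays latched at its mid position. Push gently, never ramming a slide against its end stop, do not touch or lift the specimens, which stay flat in their nests, and leave everything else on the bench where it is.

Things in the scene. Friction and masses are not known exactly. Their poses are not given: they have to be found in the camera images.
- viewer: comparison viewer: heavy two-lens specimen viewer, fixed. Grey base plate (top 12 mm above the bench, 180 mm wide, x -98 to +62 mm), white hood over its rear half (x -31 to +56 mm, 65 mm high, lens rims 79 mm). Origin: on the bench midway between the lenses. x axis: from its front into the hood, the way the slides are pushed; y to its left (lanes and lenses at y = +40 and -40 mm); z up.
- slide_left (a joint): travel in m of the left slide (viewer's +y side) along the viewer's x: 0 = out, held there by its spring; 0.060 = mid position, latched, specimen under the lens; 0.082 = end stop. Spring force outwards 3 N at 0, 6.5 N at the end. The catch snaps in behind the slide's stop pin at about 0.061: pushed to 0.066 or more and let go, it comes back and stays at 0.060; let go earlier, it runs back to 0.
- slide_right (a joint): the same for the right slide (on the viewer's -y side)
- plate_left (a point): centre of the front face of the left slide's upright red thumb plate; moves with the slide. Plate 34 mm wide, 7 mm thick, from 19 to 49 mm above the bench (this point 34 mm). The face looks along the viewer's -x; with the slide out it stands 24 mm in front of the base plate's edge, at the end stop still 9 mm in front of the hood, then over the base plate. Space in front and above is free.
- plate_right (a point): the same point on the right slide's red thumb plate (80 mm to the right of the left one when both are out)
- nest_left (a point): centre of the round black nest of the left slide, where the specimen stands, 18 mm above the bench; 62 mm behind the thumb plate's face. Its rim is 8 mm high. On the slide's outer side, 20 mm behind the plate's face, stands the small steel stop pin that passes the brass catch.
- nest_right (a point): the same for the right slide
- specimen_green_mid (a point): middle of the green mounted specimen, a disc 30 mm wide and 19 mm tall (this point 9 mm above its underside) standing loose in the nest of one of the two slides, polished face up
- specimen_black_mid (a point): middle of the black mounted specimen, 30 mm wide and 18 mm tall (this point 9 mm above its underside), standing loose in the nest of the other slide, polished face up
- mug: the green mug, 96 mm tall; origin at the centre of its outline, on its underside; a bystander
- etchant: the small brown glass bottle, 52 mm wide and 105 mm tall; origin at the centre of its outline, on its underside; a bystander
- petri: the glass dish with cotton wool, 68 mm wide and 20 mm tall; origin at the centre of its outline, on its underside; a bystander
- loupe: the black eyeglass loupe, 38 mm wide and 34 mm tall; origin at the centre of its outline, on its underside; a bystander
- lens_can: the black round lens can, 40 mm wide and 52 mm tall; origin at the centre of its outline, on its underside; a bystander
- specimen_red: a red-brown mounted specimen standing on the bench, 30 mm wide and 16 mm tall; not part of the job; origin at the centre of its outline, on its underside; a bystander
- tweezers: the steel tweezers lying on the bench, 126 mm long; origin at the centre of its outline, on its underside; a bystander

How it is judged:
By the outcome, as a careful person would: the job done as asked, in the order asked, and still so for the second after the job is handed in, with the robot touching nothing.
It also fails if it takes over 45 s, if anything falls off the work surface, if the arm or the gripper's body presses on something with over 40 N, if the wrist force passes 120 N, or if a joint passes its speed limit or range.

ROBOT

A 7-joint arm with a two-finger parallel gripper is mounted at the origin on a cart in front of the work surface, level with it; the furniture and walls round the work are solid. World frame = base frame: x ahead of the robot, y to its left, z up, the work surface at z = 0. Lengths are in m, angles in rad, forces in N, time in s.
With the tool pointing down it reaches from about 0.425 to 0.925 m from the base axis. Payload 6.8 kg.
Tool frame: the origin (TCP) lies midway between the tips of the shut fingers; the grasp point (between the pads) lies 19 mm behind it; x points along the fingers, z is the direction in which the jaws open and shut, and the axes are right-handed (so a half turn about x gives the same grasp; the last joint's range is limited). The gripper opens to 85 mm and grips with 20 to 120 N. Pads are 22 mm wide; open, the fingers measure 114 mm over their backs; the gripper's body (76 mm by 85 mm) begins 54 mm behind the grasp point. The pads swing forward as they close: fully open they stand 13 mm farther back than shut.
Start: joints at [-1.387, 0.477, 0.022, 1.555, -0.011, 1.109, -0.083], TCP at [0.194, 0.646, 0.231] pointing down, gripper open.
Joint ranges: [-2.96, 2.96], [-0.34, 2.1], [-1.41, 1.46], [0.24, 2.44], [-1.37, 4.51], [0.17, 1.92], [-2.96, 2.96]. Speed limits (rad/s): [2.39, 2.39, 3.14, 3.14, 3.14, 3.14, 3.14].

INTERFACE

Orientations are given as [roll, pitch, yaw] about the fixed x, y, z axes, in that order (R = Rz(yaw) Ry(pitch) Rx(roll)).
In Python, from workcell import sense, camera, close_job gives the robot as it stands.
- The arm moves only by the tool arm_command, never from a script. Its argument "series" is a list of rows, each a list of 3 entries, a list of its own where there are three numbers: the shift along the world's x, y, z in cm, then the turn, a rotation vector about the world's x, y, z in rad, then the finger opening in cm, from 0 to 8.54. A call has 1 to 12 rows; each row is the pose to reach, as a shift and turn from the pose commanded when the call began; what a row does not reach only later rows make up. A row lasts 1/12 s, in which the tool goes at most 41.7 mm and 7.16 degrees, less where a joint would pass 70% of its speed; a pose out of reach is approached as far as the arm can. A call with a gripper value outside its range is refused whole. The fingers move at their own pace and stop on an object; "squeeze" is the grip in N (left out, the last holds). Time passes only in rows, so rows that repeat a pose let the fingers close. It gives the time, the measured TCP pose, the force and the opening at its end, in the units of the state.
- sense(): the state, without advancing time (a new reading comes with each control period).
- camera(name): name is "scene" or "top" or "wrist"; returns a dict with "color" (384x512x3 uint8, red, green, blue), "intrinsics" (3x3 intrinsics, pixels), "k1" (the pictures are not rectified: a ray, as slopes to the right and down, at radius r is drawn at 1 + k1 r^2 times it, then the intrinsics apply), "cam_to_world" (4x4, takes a point from camera to world coordinates). Camera axes: x right, y up, looking along -z (the intrinsics and any distortion apply to the point x, -y, -z); pixel columns grow to the right and rows downward; lengths in m; the calibration is good to about 2 mm. A picture is of the moment at which its call begins. There is no depth.
- close_job(): hands the job in, once; it reports no verdict.
The state is a dict: "time_s": time; "joint_positions": joint angles; "joint_velocities": joint speeds; "tau": joint torques, N m; "ee_pos": TCP position; "ee_rot": TCP orientation; "force": force on the tool from outside, world axes, zero at the start; "moment": the same for the moment, N m; "grip_width": finger opening in m.
Only numpy, scipy, OpenCV 4.12 (cv2) and the standard library are available. Lean on these libraries where they do the work, as an engineer would, in place of code of your own. Each camera call takes 0.05 s, during which the arm holds its last target.

## Working session

There is one attempt and no reset: what is moved stays moved. The work goes in short steps, Python scripts to look and compute and a tool call to move; the robot and the scene stay as the last step left them, time stands still between calls to the robot, and variables do not carry over. Pictures are saved under pics/ and viewed, and the job is handed in when it is done.

Besides the shell and the picture viewer there is one more tool, called after ">>>" as a command line: name --argument value ..., lists and objects as JSON in quotes. arm_command: Moves the arm, as the interface text tells. Its arguments: {"type":"object","properties":{"series":{"type":"array","items":{"type":"array"}},"squeeze":{"type":"number"}},"required":["series"]}

```bash
mkdir -p pics; ls; python3 - <<'E'
from workcell import sense,camera
import cv2
s=sense();print(s)
for n in("scene","top"):
    c=camera(n);cv2.imwrite(f"pics/{n}0.png",c["color"][:,:,::-1]);print(n,c["intrinsics"],c["k1"],c["cam_to_world"])
E
```

```text
pics
{'time_s': 0.0, 'joint_positions': array([-1.38707012,  0.47781933,  0.02236431,  1.55646899, -0.01150129,
        1.10929836, -0.08307348]), 'joint_velocities': array([ 9.90606346e-04, -1.15583778e-03, -3.30187116e-04, -9.53326450e-05,
        1.63998769e-04, -1.68501759e-03, -7.64928640e-04]), 'tau': array([-5.41253048e-04, -5.96482551e+01,  1.60776168e+00, -2.81193852e+01,
        1.24386980e-02,  9.59388010e-03, -1.26535215e-05]), 'ee_pos': array([0.19405499, 0.64587543, 0.2303059 ]), 'ee_rot': array([-3.06123661,  1.56893084, -1.78224097]), 'force': array([ 0.22273429, -0.00654592, -0.58530724]), 'moment': array([ 0.02273617, -0.00860427,  0.04487311]), 'grip_width': 0.08524181478940417}
scene [[421.06476427   0.         255.7157965 ]
 [  0.         421.06476427 185.6031127 ]
 [  0.           0.           1.        ]] 0.03551017876499361 [[-0.80616233  0.32727884 -0.49294103  0.1233506 ]
 [-0.59164182 -0.45697613  0.66417827  0.56804568]
 [-0.00789079  0.82708003  0.56202879  0.59617423]
 [ 0.          0.          0.          1.        ]]
top [[353.27049976   0.         251.31927973]
 [  0.         353.27049976 189.13067606]
 [  0.           0.           1.        ]] -0.07319447790661177 [[ 0.02219307  0.99278589 -0.11782891  0.4886884 ]
 [-0.99968135  0.02061886 -0.01456253 -0.07625145]
 [-0.01202797  0.11811455  0.99292713  0.92142657]
 [ 0.          0.          0.          1.        ]]
```

View pics/scene0.png

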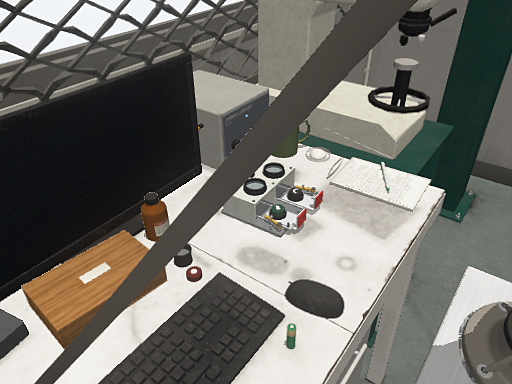

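View pics/top0.png

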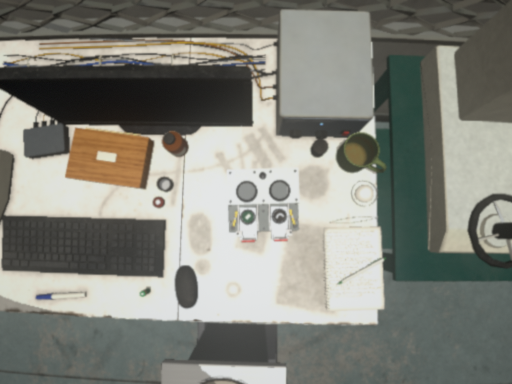

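The top view shows the viewer near (265,205) with its front facing the robot: lenses at about (247,190) and (280,190), red plates at about (250,239) and (281,239). The scene view shows the red plate faces at about (301,218) and (318,198). I'll zoom in and measure.

```bash
cat > h.py <<'E'
import numpy as np,cv2
from workcell import sense,camera
def ray(c,u,v):
    K=c["intrinsics"];k=c["k1"]
    d=np.array([(u-K[0,2])/K[0,0],(v-K[1,2])/K[1,1]]);p=d.copy()
    for _ in range(30): p=d/(1+k*(p@p))
    T=c["cam_to_world"];return T[:3,3],T[:3,:3]@np.array([p[0],-p[1],-1])
def onz(c,u,v,z):
    o,d=ray(c,u,v);return o+d*(z-o[2])/d[2]
def proj(c,P):
    T=c["cam_to_world"];q=T[:3,:3].T@(np.array(P)-T[:3,3]);p=np.array([q[0],-q[1]])/-q[2]
    p=p*(1+c["k1"]*(p@p));K=c["intrinsics"];return p*[K[0,0],K[1,1]]+K[:2,2]
def red(c):
    hsv=cv2.cvtColor(c["color"],cv2.COLOR_RGB2HSV)
    m=(((hsv[...,0]<6)|(hsv[...,0]>173))&(hsv[...,1]>140)&(hsv[...,2]>90)).astype(np.uint8)
    n,l,s,ce=cv2.connectedComponentsWithStats(m)
    return [(s[i].tolist(),ce[i],cv2.minAreaRect(np.argwhere(l==i)[:,::-1].astype(np.float32))) for i in range(1,n) if s[i,4]>12]
def crop(c,x,y,w,h,f,name):
    cv2.imwrite("pics/"+name,cv2.resize(c["color"][y:y+h,x:x+w,::-1],None,fx=f,fy=f,interpolation=cv2.INTER_CUBIC))
E
python3 - <<'E'
from h import *
t=camera("top");s=camera("scene")
for c,n in((t,"top"),(s,"scene")):
    for r in red(c): print(n,r, onz(c,*r[1],.034).round(4))
crop(t,215,155,100,100,6,"t1.png");crop(s,210,150,130,100,6,"s1.png")
E
```

```text
scene ([315, 191, 8, 17, 70], array([318.5, 199. ]), ((318.5, 199.0), (5.589565753936768, 16.933095932006836), 9.462322235107422)) [ 0.469  -0.1356  0.034 ]
scene ([298, 209, 8, 18, 85], array([301.51764706, 217.52941176]), ((301.5, 217.5), (17.0, 7.0), 90.0)) [ 0.4653 -0.0555  0.034 ]
scene ([187, 268, 5, 7, 13], array([188.76923077, 270.84615385]), ((188.6351318359375, 271.3108215332031), (6.082762718200684, 3.781176805496216), 80.53767395019531)) [0.5518 0.1988 0.034 ]
```

View pics/t1.png

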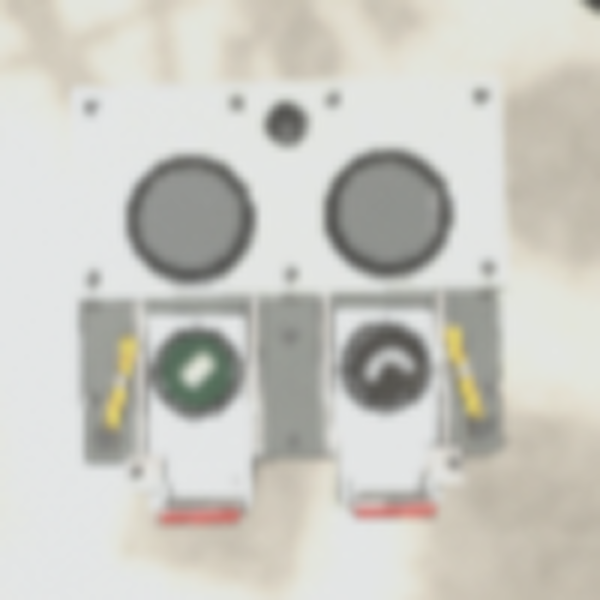

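View pics/s1.png

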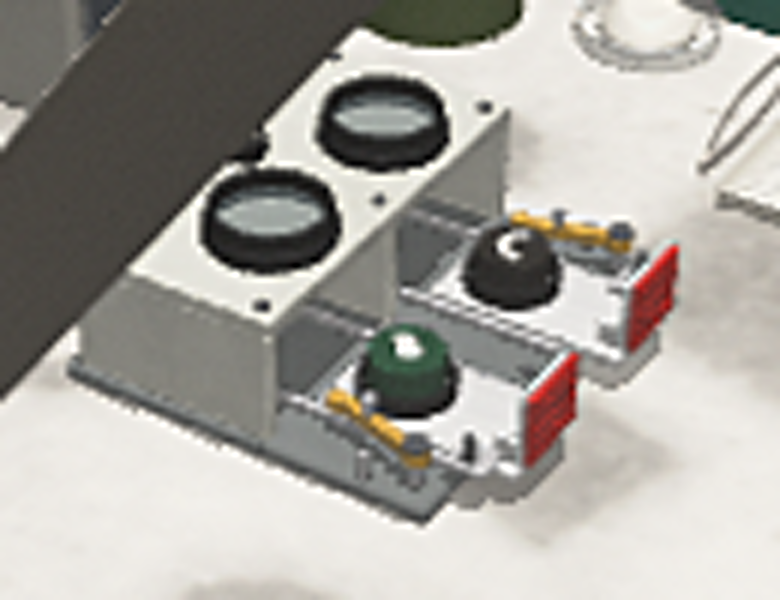

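```bash
python3 - <<'E'
from h import *
from scipy.spatial.transform import Rotation as R
t=camera("top")
g=lambda x,y:(215+(x+.5)/6-.5,155+(y+.5)/6-.5)
for n,x,y,z in(("lensL",190,218,.079),("lensR",389,213,.079),("plL_top",200,517,.049),("plR_top",396,511,.049),("baseFL",85,463,.012),("baseFR",502,455,.012),("specL",197,370,.037),("specR",387,366,.036)):
    print(n,onz(t,*g(x,y),z).round(4))
s=sense();M=R.from_euler("xyz",s["ee_rot"]).as_matrix();print(M.round(3),s["time_s"])
E
```

```text
lensL [ 0.5841 -0.0518  0.079 ]
lensR [ 0.5878 -0.1314  0.079 ]
plL_top [ 0.4648 -0.058   0.049 ]
plR_top [ 0.469  -0.1379  0.049 ]
baseFL [ 0.4855 -0.0076  0.012 ]
baseFR [ 0.4927 -0.1853  0.012 ]
specL [ 0.5252 -0.055   0.037 ]
specR [ 0.5286 -0.1342  0.036 ]
[[-0.    -0.958  0.288]
 [-0.001  0.288  0.958]
 [-1.    -0.    -0.001]] 0.25
```

Both views agree on the plate faces: left (0.465, -0.057), right (0.469, -0.137), spaced 80 mm. Yaw is about 2.5°, and the 122 mm distance from lens to plate fits. I'll move over with the fingers shut.

>>> arm_command --series '[[[2,-2.5,0],[0,0,0.03],0],[[4,-5,0],[0,0,0.06],0],[[6,-7.5,0],[0,0,0.09],0],[[8,-10,0],[0,0,0.12],0],[[10,-12.5,0],[0,0,0.15],0],[[12,-15,0],[0,0,0.18],0],[[14,-17.5,0],[0,0,0.21],0],[[16,-20,0],[0,0,0.24],0],[[18,-22.5,0],[0,0,0.27],0],[[20,-25,0],[0,0,0.3],0],[[22,-27.5,0],[0,0,0.335],0],[[23.6,-30,0],[0,0,0.335],0]]' --squeeze 20

```text
time_s: 1.25
ee_pos: [0.4316, 0.3449, 0.2314]
ee_rot: [-1.304, 1.57, 0.311]
force: [0.8, 0.1, 0.8]
grip_width: 0.0003
```

>>> arm_command --series '[[[0,-2.5,0],[0,0,0],0],[[0,-6,0],[0,0,0],0],[[0,-9.5,0],[0,0,0],0],[[0,-13,0],[0,0,0],0],[[0,-16.5,0],[0,0,0],0],[[0,-20,0],[0,0,0],0],[[0,-23.5,0],[0,0,0],0],[[0,-27,-1],[0,0,0],0],[[0,-30.5,-3],[0,0,0],0],[[0,-34,-5],[0,0,0],0],[[0,-37.5,-7],[0,0,0],0],[[0,-40,-9],[0,0,0],0]]'

```text
time_s: 2.25
ee_pos: [0.4298, -0.0565, 0.1409]
ee_rot: [-1.971, 1.569, -0.359]
force: [0.2, 0.6, 0.6]
grip_width: -0.0003
```

```bash
python3 - <<'E'
from h import *
from scipy.spatial.transform import Rotation as R
s=sense();M=R.from_euler("xyz",s["ee_rot"]).as_matrix();print(M.round(3),s)
c=camera("scene");crop(c,180,100,170,150,4,"s2.png")
c=camera("wrist");cv2.imwrite("pics/w2.png",c["color"][:,:,::-1])
E
```

```text
[[ 0.001 -0.999 -0.041]
 [-0.    -0.041  0.999]
 [-1.    -0.001 -0.001]] {'time_s': 2.25, 'joint_positions': array([-0.32444381,  0.20812777,  0.35157371,  2.21670084, -0.10614318,
        0.73067251,  1.71113672]), 'joint_velocities': array([ 0.60671054,  0.50430127,  0.13186277,  0.15231256, -0.35116552,
       -0.60711447,  0.99745363]), 'tau': array([ -3.24982144, -36.67900085,   2.46625632, -20.52085876,
         0.55891229,   0.90764936,  -1.12026785]), 'ee_pos': array([ 0.42983466, -0.05645193,  0.14091428]), 'ee_rot': array([-1.97101511,  1.56942799, -0.3591014 ]), 'force': array([0.21510369, 0.60170869, 0.56901869]), 'moment': array([ 0.05585371, -0.03333318, -0.01460099]), 'grip_width': -0.00034994479196117365}
```

View pics/s2.png

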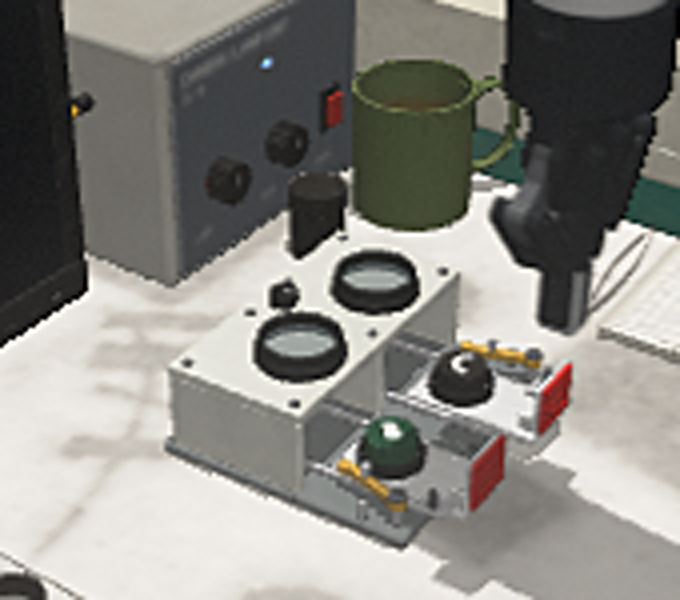

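View pics/w2.png

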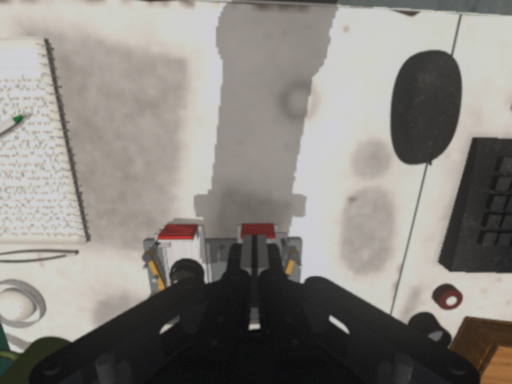

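The scene view shows the shut fingers hanging in front of the slides. In the wrist view they line up laterally with the left plate, at column 257 against finger centre 256. Now down to z about 0.03 in front of the left plate.

>>> arm_command --series '[[[0,-0.1,-2],[0,0,0],0],[[0,-0.1,-4],[0,0,0],0],[[0,-0.1,-6],[0,0,0],0],[[0,-0.1,-8],[0,0,0],0],[[0,-0.1,-10],[0,0,0],0],[[0,-0.1,-11],[0,0,0],0],[[0,-0.1,-11],[0,0,0],0],[[0,-0.1,-11],[0,0,0],0]]'

```text
time_s: 3.02
ee_pos: [0.4303, -0.0542, 0.0315]
ee_rot: [1.161, 1.57, 2.775]
force: [1.1, -0.7, 0.3]
grip_width: -0.0001
```

```bash
python3 - <<'E'
from h import *
c=camera("scene");crop(c,210,130,130,110,6,"s3.png")
c=camera("top");crop(c,215,155,100,110,5,"t3.png")
E
```

```text
(no output)
```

View pics/s3.png

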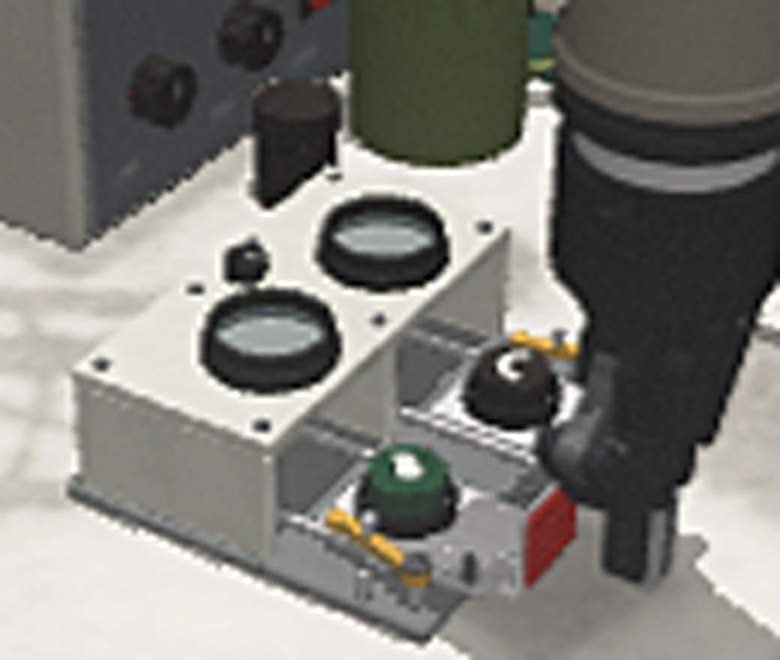

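The fingertip stands clear in front of the left plate: red face at about (550,535), finger at about (635,545). I'll approach slowly to feel contact.

>>> arm_command --series '[[[0.5,-0.2,0],[0,0,0],0],[[1.0,-0.2,0],[0,0,0],0],[[1.3,-0.2,0],[0,0,0],0],[[1.5,-0.2,0],[0,0,0],0],[[1.7,-0.2,0],[0,0,0],0],[[1.8,-0.2,0],[0,0,0],0],[[1.9,-0.2,0],[0,0,0],0],[[1.9,-0.2,0],[0,0,0],0]]'

```text
time_s: 3.78
ee_pos: [0.4493, -0.0565, 0.0313]
ee_rot: [2.02, 1.571, -2.649]
force: [0.5, 0.1, -0.8]
grip_width: -0.0002
```

>>> arm_command --series '[[[0.15,0,0],[0,0,0],0],[[0.3,0,0],[0,0,0],0],[[0.3,0,0],[0,0,0],0],[[0.3,0,0],[0,0,0],0]]'

```text
time_s: 4.12
ee_pos: [0.4522, -0.0565, 0.0313]
ee_rot: [1.498, 1.571, 3.112]
force: [-0.7, -0.2, 0.4]
grip_width: -0.0
```

>>> arm_command --series '[[[0.15,0,0],[0,0,0],0],[[0.3,0,0],[0,0,0],0],[[0.3,0,0],[0,0,0],0],[[0.3,0,0],[0,0,0],0]]'

```text
time_s: 4.45
ee_pos: [0.4544, -0.0564, 0.0311]
ee_rot: [1.407, 1.569, 3.021]
force: [-4.6, -0.9, 1.8]
grip_width: -0.0
```

```bash
python3 - <<'E'
from h import *
c=camera("scene");crop(c,210,130,130,110,6,"s4.png")
print([r[:2] for r in red(c)],sense()["force"],sense()["ee_pos"])
E
```

```text
[([262, 123, 4, 8, 23], array([263.13043478, 126.65217391])), ([315, 191, 8, 17, 45], array([318.88888889, 199.97777778])), ([297, 214, 5, 13, 35], array([298.74285714, 219.97142857]))] [-2.96521104  0.07881261  2.57981708] [ 0.45438827 -0.05646142  0.03111477]
```

View pics/s4.png

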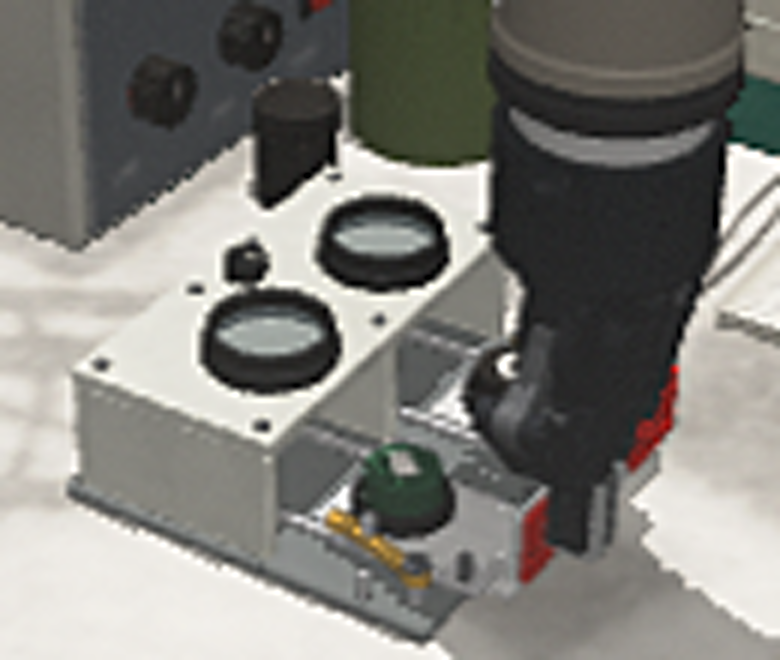

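Contact is at TCP x ≈ 0.4535, as predicted, with about 4 N of spring force. Now push gently along the viewer's x, about 72 mm of travel in all.

>>> arm_command --series '[[[0.2,0,0],[0,0,0],0],[[0.5,0,0],[0,0,0],0],[[0.9,0,0],[0,0,0],0],[[1.3,0.1,0],[0,0,0],0],[[1.7,0.1,0],[0,0,0],0],[[2.1,0.1,0],[0,0,0],0],[[2.5,0.1,0],[0,0,0],0],[[2.9,0.1,0],[0,0,0],0],[[3.3,0.15,0],[0,0,0],0],[[3.7,0.15,0],[0,0,0],0],[[4.0,0.2,0],[0,0,0],0],[[4.2,0.2,0],[0,0,0],0]]'

```text
time_s: 5.5
ee_pos: [0.497, -0.0544, 0.0311]
ee_rot: [1.4, 1.569, 3.014]
force: [-5.5, 0.9, 2.9]
grip_width: -0.0002
```

>>> arm_command --series '[[[0.3,0,0],[0,0,0],0],[[0.6,0,0],[0,0,0],0],[[0.9,0,0],[0,0,0],0],[[1.2,0,0],[0,0,0],0],[[1.5,0.05,0],[0,0,0],0],[[1.8,0.05,0],[0,0,0],0],[[2.1,0.1,0],[0,0,0],0],[[2.4,0.1,0],[0,0,0],0],[[2.6,0.1,0],[0,0,0],0],[[2.8,0.1,0],[0,0,0],0],[[2.9,0.1,0],[0,0,0],0],[[2.9,0.1,0],[0,0,0],0]]'

```text
time_s: 6.5
ee_pos: [0.526, -0.053, 0.0312]
ee_rot: [1.042, 1.569, 2.657]
force: [-5.1, 0.9, 2.0]
grip_width: -0.0
```

```bash
python3 - <<'E'
from h import *
print(sense()["force"],sense()["ee_pos"])
c=camera("scene");crop(c,210,130,130,110,6,"s5.png")
E
```

```text
[-5.11675559  0.93341347  2.0434079 ] [ 0.52604693 -0.05295499  0.03116563]
```

View pics/s5.png

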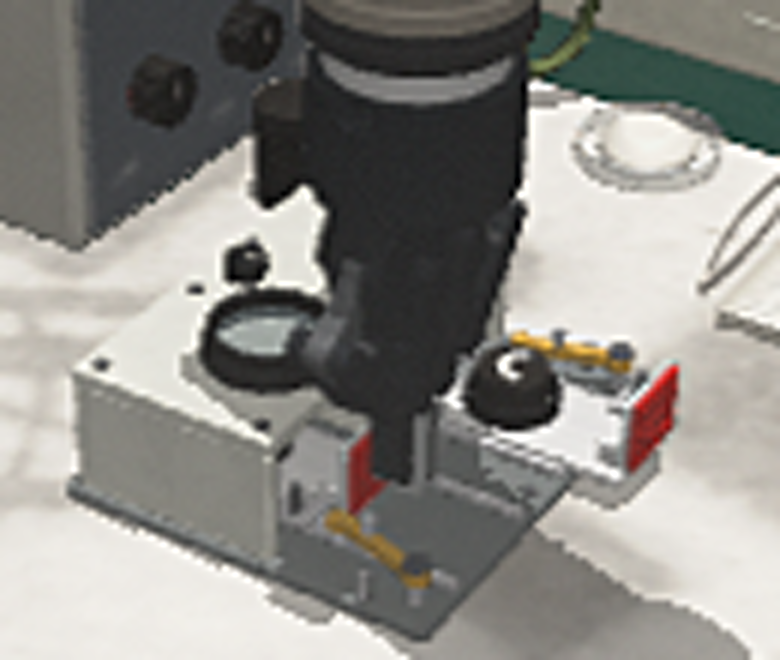

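The left plate is deep in at about (358,475), and its pin at about (293,497) sits behind the catch tip at about (335,518). Force is 5 N. Back off slowly.

>>> arm_command --series '[[[-0.2,0,0],[0,0,0],0],[[-0.5,0,0],[0,0,0],0],[[-0.8,0,0],[0,0,0],0],[[-1.1,0,0],[0,0,0],0],[[-1.4,0,0],[0,0,0],0],[[-1.7,0,0],[0,0,0],0],[[-2.0,-0.1,0],[0,0,0],0],[[-2.3,-0.1,0],[0,0,0],0],[[-2.6,-0.1,0],[0,0,0],0],[[-2.6,-0.1,0],[0,0,0],0]]'

```text
time_s: 7.38
ee_pos: [0.5, -0.0547, 0.0314]
ee_rot: [-1.736, 1.57, -0.123]
force: [0.1, 0.1, -0.5]
grip_width: -0.0002
```

```bash
python3 - <<'E'
from h import *
print(sense()["force"],sense()["ee_pos"])
c=camera("scene");crop(c,210,130,130,110,6,"s6.png")
for r in red(c): print(r[:2],onz(c,*r[1],.034).round(4))
E
```

```text
[ 0.06235863  0.09980148 -0.45914308] [ 0.49998915 -0.05467582  0.03144671]
([262, 123, 4, 8, 23], array([263.13043478, 126.65217391])) [ 0.7839 -0.3619  0.034 ]
([315, 191, 8, 17, 70], array([318.5, 199. ])) [ 0.469  -0.1356  0.034 ]
([274, 202, 8, 16, 83], array([277.31325301, 208.93975904])) [ 0.524  -0.0504  0.034 ]
```

View pics/s6.png

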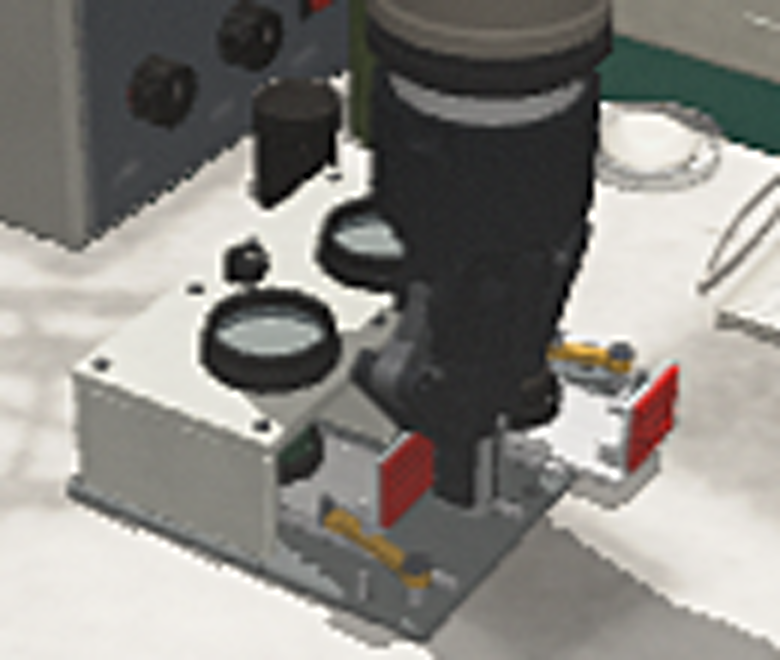

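The left slide stays at plate (0.524, -0.050), about 59–60 mm of travel, with zero force on the tool: latched. Retreat and go over to the right plate.

>>> arm_command --series '[[[-2,-0.1,0],[0,0,0],0],[[-4,-0.2,0],[0,0,0],0],[[-6,-0.2,0],[0,0,0],0],[[-7,-0.3,0],[0,0,0],0],[[-7,-2,0],[0,0,0],0],[[-7,-4,0],[0,0,0],0],[[-7,-6,0],[0,0,0],0],[[-7,-8,0],[0,0,0],0],[[-7,-8.2,0],[0,0,0],0],[[-7,-8.2,0],[0,0,0],0]]'

```text
time_s: 8.27
ee_pos: [0.4308, -0.1378, 0.0315]
ee_rot: [-2.103, 1.57, -0.492]
force: [-0.7, 0.4, -0.4]
grip_width: 0.0002
```

>>> arm_command --series '[[[0.5,0,0],[0,0,0],0],[[1.0,0,0],[0,0,0],0],[[1.5,0,0],[0,0,0],0],[[2.0,0,0],[0,0,0],0],[[2.2,0,0],[0,0,0],0],[[2.4,0,0],[0,0,0],0],[[2.4,0,0],[0,0,0],0]]'

```text
time_s: 8.85
ee_pos: [0.4547, -0.1363, 0.0313]
ee_rot: [-1.695, 1.571, -0.081]
force: [-0.4, -0.3, -0.4]
grip_width: 0.0
```

>>> arm_command --series '[[[0.15,0,0],[0,0,0],0],[[0.3,0,0],[0,0,0],0],[[0.3,0,0],[0,0,0],0],[[0.3,0,0],[0,0,0],0]]'

```text
time_s: 9.18
ee_pos: [0.4566, -0.1365, 0.0312]
ee_rot: [1.295, 1.57, 2.909]
force: [-1.4, 0.0, 0.7]
grip_width: -0.0001
```

```bash
python3 - <<'E'
from h import *
print(sense()["force"],sense()["ee_pos"])
c=camera("scene");crop(c,210,130,130,110,6,"s7.png")
for r in red(c): print(r[:2],onz(c,*r[1],.034).round(4))
E
```

```text
[-1.38581749  0.0196221   0.71032408] [ 0.45657217 -0.1364936   0.0311818 ]
([262, 123, 4, 8, 23], array([263.13043478, 126.65217391])) [ 0.7839 -0.3619  0.034 ]
([315, 196, 5, 12, 29], array([316.48275862, 201.96551724])) [ 0.4671 -0.123   0.034 ]
([274, 200, 8, 18, 88], array([277.5, 208.5])) [ 0.5245 -0.052   0.034 ]
```

View pics/s7.png

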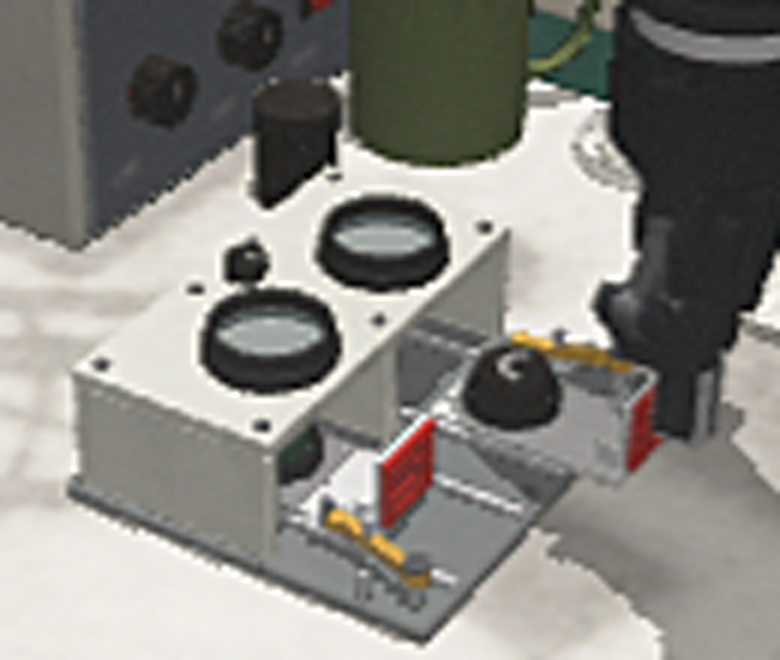

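Contact with the right plate's face is starting at TCP x ≈ 0.457 with a force of about 1.4 N. Same push again, by 72 mm.

>>> arm_command --series '[[[0.2,0,0],[0,0,0],0],[[0.5,0,0],[0,0,0],0],[[0.9,0,0],[0,0,0],0],[[1.3,0.1,0],[0,0,0],0],[[1.7,0.1,0],[0,0,0],0],[[2.1,0.1,0],[0,0,0],0],[[2.5,0.1,0],[0,0,0],0],[[2.9,0.1,0],[0,0,0],0],[[3.3,0.15,0],[0,0,0],0],[[3.7,0.15,0],[0,0,0],0],[[4.0,0.2,0],[0,0,0],0],[[4.2,0.2,0],[0,0,0],0]]'

```text
time_s: 10.23
ee_pos: [0.499, -0.1344, 0.0311]
ee_rot: [1.339, 1.569, 2.954]
force: [-6.6, 0.0, 2.6]
grip_width: 0.0001
```

>>> arm_command --series '[[[0.3,0,0],[0,0,0],0],[[0.6,0,0],[0,0,0],0],[[0.9,0,0],[0,0,0],0],[[1.2,0,0],[0,0,0],0],[[1.5,0.05,0],[0,0,0],0],[[1.8,0.05,0],[0,0,0],0],[[2.1,0.1,0],[0,0,0],0],[[2.4,0.1,0],[0,0,0],0],[[2.6,0.1,0],[0,0,0],0],[[2.8,0.1,0],[0,0,0],0],[[3.0,0.1,0],[0,0,0],0],[[3.0,0.1,0],[0,0,0],0]]'

```text
time_s: 11.23
ee_pos: [0.5291, -0.1329, 0.0311]
ee_rot: [0.979, 1.569, 2.593]
force: [-5.6, 1.7, 3.6]
grip_width: -0.0003
```

```bash
python3 - <<'E'
from h import *
print(sense()["force"],sense()["ee_pos"])
c=camera("scene");crop(c,210,130,130,110,6,"s8.png")
E
```

```text
[-5.57298995  1.72608737  3.62009189] [ 0.52913357 -0.13293182  0.03114664]
```

View pics/s8.png

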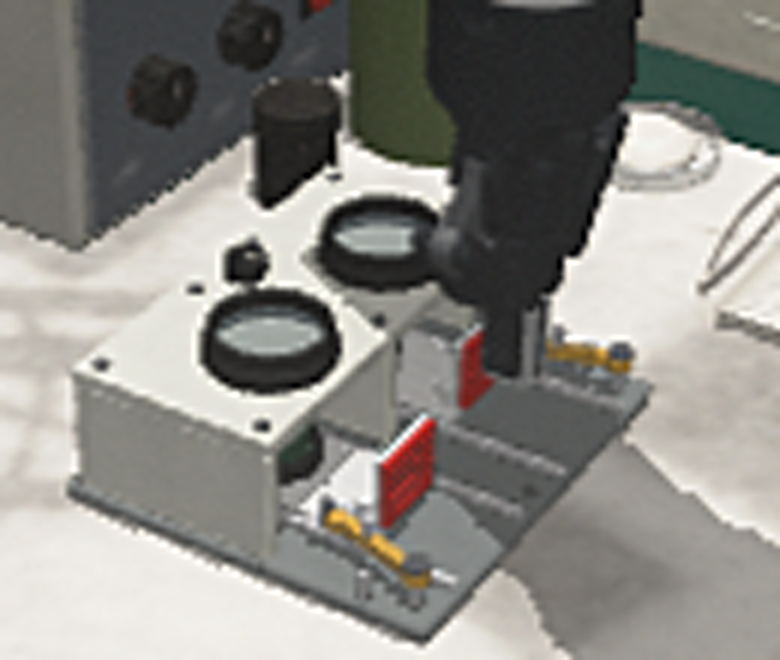

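The right plate is deep in at about (473,370), deeper than the left one's latched depth, and the left stays latched at about (407,475). Release slowly, then retreat and rise.

>>> arm_command --series '[[[-0.2,0,0],[0,0,0],0],[[-0.5,0,0],[0,0,0],0],[[-0.8,0,0],[0,0,0],0],[[-1.1,0,0],[0,0,0],0],[[-1.4,0,0],[0,0,0],0],[[-1.7,0,0],[0,0,0],0],[[-2.0,-0.1,0],[0,0,0],0],[[-2.3,-0.1,0],[0,0,0],0],[[-2.6,-0.1,0],[0,0,0],0],[[-2.6,-0.1,0],[0,0,0],0]]'

```text
time_s: 12.12
ee_pos: [0.5028, -0.1347, 0.0314]
ee_rot: [-2.003, 1.571, -0.389]
force: [0.3, -0.3, 0.6]
grip_width: 0.0001
```

>>> arm_command --series '[[[-2,-0.1,0],[0,0,0],0],[[-4,-0.2,0],[0,0,0],0],[[-6,-0.2,0],[0,0,0],0],[[-7,-0.3,1],[0,0,0],0],[[-7,-0.3,3],[0,0,0],0],[[-7,-0.3,6],[0,0,0],0],[[-7,-0.3,9],[0,0,0],0],[[-7,-0.3,12],[0,0,0],0],[[-7,-0.3,13],[0,0,0],0],[[-7,-0.3,13],[0,0,0],0]]'

```text
time_s: 12.95
ee_pos: [0.4353, -0.1378, 0.164]
ee_rot: [-1.643, 1.564, -0.029]
force: [0.9, -0.3, -0.3]
grip_width: -0.0002
```

```bash
python3 - <<'E'
from h import *
print(sense()["force"],sense()["ee_pos"],sense()["time_s"])
c=camera("scene");crop(c,210,130,130,110,6,"s9.png")
for r in red(c): print(r[:2],onz(c,*r[1],.034).round(4))
c=camera("top");crop(c,215,155,100,100,6,"t9.png")
E
```

```text
[ 0.87289805 -0.25930202 -0.2511871 ] [ 0.43534363 -0.13784009  0.16398663] 12.95
([262, 123, 4, 8, 23], array([263.13043478, 126.65217391])) [ 0.7839 -0.3619  0.034 ]
([292, 183, 8, 17, 81], array([295.19753086, 190.67901235])) [ 0.5292 -0.1329  0.034 ]
([274, 200, 8, 18, 87], array([277.50574713, 208.49425287])) [ 0.5245 -0.052   0.034 ]
```

View pics/s9.png

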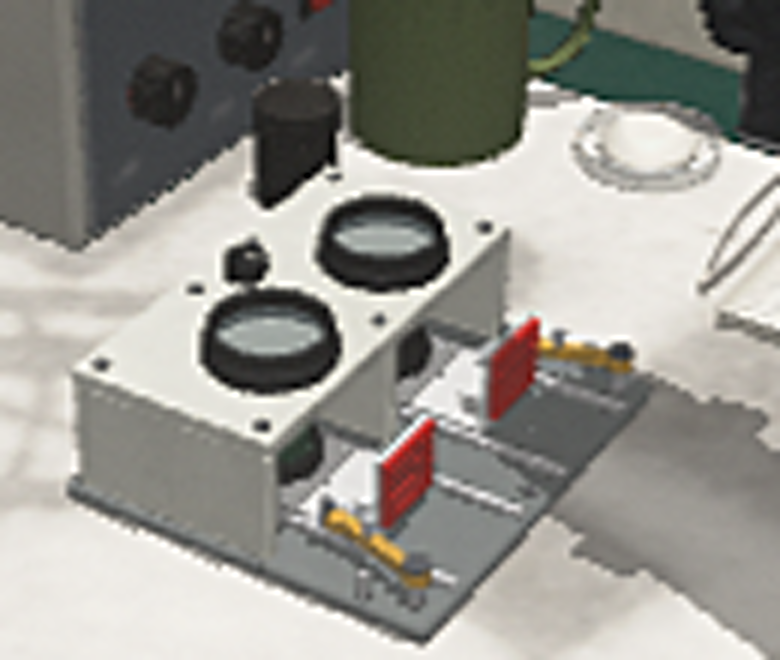

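View pics/t9.png

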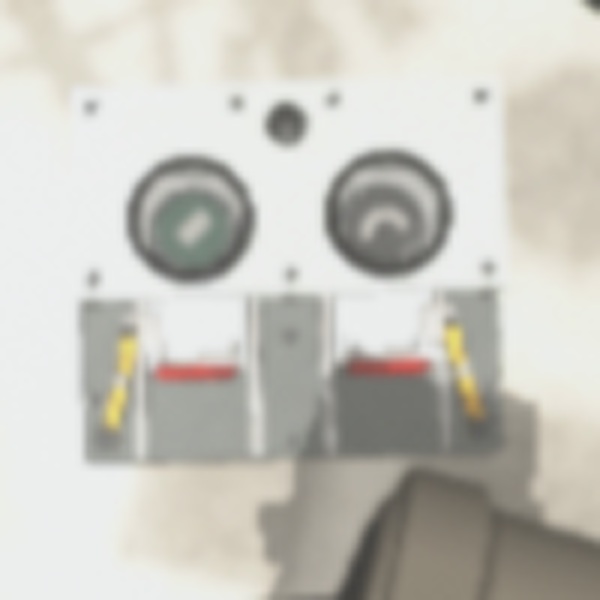

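The scene view shows both plates at mid position, (407,475) and (513,370), each about 60 mm in. The top view shows green under the left lens (192,222) and black under the right lens (385,222). The arm is clear, so I'll hand in.

```bash
python3 -c "
from workcell import close_job;print(close_job())"
```

```text
the job is handed in; nothing more can be done
None
```

Both slides are pushed in and latched at their mid positions, with the green specimen under the left lens and the black one under the right. I handed the job in at about 13 s with the arm clear of everything.

- **Pushes:** I used the shut fingertips on the red plate faces, left slide first. Each went about 72 mm in, past the catch and short of the 82 mm end stop. The pushing force read about 5–7 N along the push, and I backed each slide off slowly.
- **Last checks:** In the scene camera the left plate had moved about 59 mm and the right about 60 mm, against the 60 mm mid position. That is within the 2 mm camera calibration. The left slide had not moved after the right one was worked.
- **Specimens and bench:** Both specimens show flat in their nests through the lenses. The arm came near nothing else on the bench, and what is in the last close-up views looks unmoved. I did not measure the other items again. No check failed or disagreed.

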